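# Prop the filter catch with the dibber and lift the cartridge out

### The arm

A 6-joint arm with a two-finger parallel gripper is mounted at the origin on the work surface. World frame = base frame: x ahead of the robot, y to its left, z up, the work surface at z = 0. Lengths are in mm, angles in degrees, forces in N, time in s.
With the tool pointing down it reaches from about 350 to 850 mm from the base axis. Payload 8.1 kg.
Tool frame: the origin (TCP) lies at the very end of the fingers, on their centre line; the grasp point (between the pads) lies 19 mm behind it; z points along the fingers, y is the direction in which the jaws open and shut (so a half turn about z gives the same grasp; the last joint's range is limited). The gripper opens to 85 mm and grips with 20 to 120 N. Pads are 22 mm wide; open, the fingers measure 114 mm over their backs; the gripper's body (76 mm by 85 mm) begins 54 mm behind the grasp point. The pads swing forward as they close: fully open they stand 13 mm farther back than shut.
Start: joints at [68.904, 7.471, 85.268, -0, 87.261, -4.893], TCP at [167.405, 576.178, 231.292] pointing down, gripper open.
Joint ranges: [-169.43, 169.43], [-51.17, 129.36], [1.28, 143.12], [-76.62, 256.62], [0, 156.53], [-152.29, 152.29]. Speed limits (degrees/s): [136.94, 136.94, 159.86, 180, 180, 180].

### API

Orientations are given as [roll, pitch, yaw] about the fixed x, y, z axes, in that order (R = Rz(yaw) Ry(pitch) Rx(roll)).
In Python, from bench import r gives the robot as it stands.
- The arm moves only by the shell command python3 -m crank 'ROWS' [OPENING] [FORCE]. ROWS is JSON, a list that holds one entry, the list of rows, each a list of 6 numbers: the shift along the tool's x, y, z in m, then the turn, a rotation vector about the tool's x, y, z in rad. A call has 1 to 10 rows; each row is the pose to reach, as a shift and turn from the pose measured when the call began, along the tool's axes at that moment; what a row does not reach only later rows make up. A row lasts 1/8 s, in which the tool goes at most 62.5 mm and 10.7 degrees, less where a joint would pass 70% of its speed; a pose out of reach is approached as far as the arm can. A call with a gripper value outside its range is refused whole. OPENING is the closure, from 0 (fully open) to 1 (shut), set as the call begins (- or left out, the last holds). The fingers move at their own pace and stop on an object; FORCE is the grip in N (left out, the last holds). Time passes only in rows, so rows that repeat a pose let the fingers close. It gives the time, the measured TCP pose, the force and the opening at its end, in the units of the state.
- r.sense(): the state, without advancing time (a new reading comes with each control period).
- r.snapshot(name): name is "side" or "top" or "wrist"; returns (picture, depth): 384x512x3 uint8, blue, green, red; 384x512 float32, mm along the optical axis (not along the pixel's ray), 0 where there is no reading.
- r.get_calibration(name): a dict with "mtx" (3x3 intrinsics, pixels), "cam_to_world" (4x4, takes a point from camera to world coordinates). Camera axes: x right, y down, z forward; pixel columns grow to the right and rows downward; lengths in mm; the calibration is good to about 2 mm. A picture is of the moment at which its call begins: read the wrist's pose just before it. get_calibration takes no time and is no camera call; for the wrist camera it gives the pose at the moment of the call.
- r.hand_in(): hands the job in, once; it reports no verdict.
Trained networks look in the newest picture that a camera, given by its name, has taken for a name from the list of things; names that differ only in an ending like _2 or _b are one class to them, and where a whole thing is asked for, a point or a joint stands for the part that bears it (a point fixed in the world has none). Each returns a list of dicts, best first, with "conf" (0 to 1); they miss things now and then, are a little off and sometimes report something else, mostly with a low value. They report only what shows in the picture. A call takes as long as a camera call. They do not tell look-alikes from the thing itself.
- r.look_for(thing, camera): "extent" ([left, top, right, bottom] in pixels, round what is visible of it).
- r.landmark_of(thing, camera): "pixel" ([column, row] in pixels: a listed point, or the origin of a listed thing).
The state is a dict: "time": time; "joint_pos": joint angles; "qd": joint speeds; "joint_efforts": joint torques, N m; "tool_pos": TCP position; "tcp_rot": TCP orientation; "ft_force": force on the tool from outside, world axes, zero at the start; "wrist_torque": the same for the moment, N m; "finger_gap": finger opening in mm.
Only numpy, scipy, OpenCV 4.12 (cv2) and the standard library are available. Lean on these libraries where they do the work, as an engineer would, in place of code of your own. Each camera call takes 0.05 s, during which the arm holds its last target.

### The job

The filter cartridge on the irrigation station is held down by a sprung yellow catch. Push the wooden dibber with the orange collar point down, all the way, into the gap between the fixed steel post and the catch's sprung end wall so that it stands there and holds the catch open; then lift the blue-handled cartridge out and gently stand it upright on the floor of the blue rinse tray, leaving the dibber in the gap.

Things in the scene. Friction and masses are not known exactly. Their poses are not given: they have to be found in the camera images.
- dibber_mid (a point): Centre of the wooden dibber: 158 mm tall, 0.2 kg, upright. From its tip: cone 10 to 46 mm wide at 45 mm, 46 mm body to 90, orange collar 64 mm wide to 98, handle 30 mm round to 158 (middle 49 mm above this point). Hangs by its collar in a rack 110 mm high, one of 3 holes 85 mm apart; lift 100 mm to clear. The other two tools (black ball top; green handle), no taller, are not needed.
- gap (a point): Fixed point on the green station: where the dibber's axis must stand, level with the post's top (104 mm up). z up, x the way the catch opens. Steel post's face at x -23 mm; side rails leave y +-32 free; floor 84 mm below. Cartridge axis at x -109. Seated, the dibber's tip is on the floor, its centre 5 mm below this point. The post does not give: aim 4 to 6 mm to +x, close the jaws along x.
- catch (a joint): Slide of the yellow sprung catch, m: 0 closed, to 0.03. Its wall is at gap x +7 mm closed, with a lead-in flaring 10 mm at the top; the seated dibber shoves it about 0.016 open (spring 2.4 N closed, 3.7 N then; pushing the dibber in takes about 5 N). Its nose, 90 to 100 mm above the table, covers 10 mm of the cartridge's flange when closed. It springs shut if not propped.
- cartridge_mid (a point): Centre of the filter cartridge: 120 mm tall, 0.35 kg, upright. From the bottom: aluminium body 50 mm round to 50 mm, black flange 70 mm wide to 58, blue handle 30 mm round to 120 (grip it 42 mm above this point). It sits 50 mm deep in a 54 mm socket; lift it straight up 60 mm or more to clear. It stands freely on its flat bottom.
- tray_in (a point): Centre of the inner floor of the fixed open blue rinse tray, 5 mm above the table. Outside 190 mm along its x, 140 mm along its y, 40 mm high, walls 5 mm. The cartridge standing in it has its centre 60 mm above this point.
Mind the look-alikes: they are no part of the job. Leave any pink or purple look-alike of the part that bears cartridge_mid alone.

How it is judged (in metres and radians):
On the way, in this order (a step that is already met when the one before it is completed fails the run):
1. the dibber stands point down at the bottom of the gap, propping the catch open (x of dibber_mid in the frame of gap between -0.015 and 0.02 m and y of dibber_mid in the frame of gap between -0.025 and 0.025 m and z of dibber_mid in the frame of gap between -0.025 and 0.008 m and angle between dibber_mid's own z axis and vertical below 0.26 rad and value of joint catch above 0.012 m), for 0.2 s.
2. with the dibber still in the gap, the cartridge is lifted clear of its socket (all of step 1 and z of cartridge_mid in the frame of gap above 0.045 m), for 0.1 s.
At the end, for the whole second after the job is handed in: The cartridge stands upright (10 degrees) on the tray floor, centre within 80 mm along and 55 mm across of the tray centre; the dibber still in the gap, upright (15 degrees), tip within 13 mm of the floor, -15 to +20 mm along and 25 mm across of the gap point, catch 12 mm open (all of step 1 and x of cartridge_mid in the frame of tray_in between -0.08 and 0.08 m and y of cartridge_mid in the frame of tray_in between -0.055 and 0.055 m and z of cartridge_mid in the frame of tray_in between 0.05 and 0.07 m and angle between cartridge_mid's own z axis and vertical below 0.17 rad); the robot touches nothing.
It fails at once if the cartridge is dropped into the tray: it comes down the last 40 mm faster than 0.7 m/s, as after a fall of over 25 mm (x of cartridge_mid in the frame of tray_in between -0.095 and 0.095 m and y of cartridge_mid in the frame of tray_in between -0.07 and 0.07 m and z of cartridge_mid in the frame of tray_in below 0.1 m and linear speed of cartridge above 0.7 m/s).
It also fails if it takes over 58 s, if anything falls off the work surface, if the arm or the gripper's body presses on something with over 40 N, if the wrist force passes 120 N, or if a joint passes its speed limit or range.

## Working session

There is one attempt and no reset: what is moved stays moved. The work goes in short steps, Python scripts to look and compute and a shell command to move; the robot and the scene stay as the last step left them, time stands still between calls to the robot, and variables do not carry over. Pictures are saved under pics/ and viewed, and the job is handed in when it is done.

```bash
ls; mkdir -p pics
python3 - <<'E'
from bench import r
import cv2
s=r.sense(); print(s)
for n in ("side","top","wrist"):
    im,d=r.snapshot(n); cv2.imwrite(f"pics/{n}0.png",im)
    import numpy as np; np.save(f"pics/{n}0.npy",d)
    c=r.get_calibration(n); print(n,c["mtx"],c["cam_to_world"])
    for t in ("dibber_mid","gap","catch","cartridge_mid","tray_in"):
        print(t,[(x["conf"],x["pixel"]) for x in r.landmark_of(t,n)][:4])
print(r.sense()["time"])
E
```

```text
pics
{'time': 0.0, 'joint_pos': array([ 6.89044116e+01,  7.51503840e+00,  8.53296649e+01,  1.00097656e-04,
        8.72603083e+01, -4.89339510e+00]), 'qd': array([ 0.04045432,  0.02074726,  0.03360488, -0.13492865, -0.05980034,
       -0.10345335]), 'joint_efforts': array([-1.56065755e-03, -5.69420886e+01, -5.00536501e+01, -2.17478901e-04,
        1.52846082e-02,  2.68483979e-05]), 'tool_pos': array([167.20155905, 575.6659635 , 230.24144926]), 'tcp_rot': array([-1.79895380e+02, -9.05731309e-03,  1.63797794e+02]), 'ft_force': array([ 0.97333732,  0.73241009, -0.24424202]), 'wrist_torque': array([ 0.01353044,  0.03614782, -0.03108171]), 'finger_gap': 85.4312424749183}
side [[442.68538167   0.         256.70268116]
 [  0.         442.68538167 184.9156421 ]
 [  0.           0.           1.        ]] [[ 9.65912521e-01 -1.60721556e-01  2.02932461e-01  2.66962949e+02]
 [-2.58716647e-01 -6.26209838e-01  7.35477352e-01 -7.66518579e+02]
 [ 8.87123943e-03 -7.62908789e-01 -6.46445266e-01  7.72862625e+02]
 [ 0.00000000e+00  0.00000000e+00  0.00000000e+00  1.00000000e+00]]
dibber_mid [(0.97, [283.5, 281.5])]
gap [(0.65, [305.4, 177.2])]Traceback (most recent call last):
  File "<stdin>", line 9, in <module>
ValueError: it knows: cartridge_mid, dibber_mid, gap, tray_in
```

```bash
cat > h.py <<'E'
from bench import r
import cv2, numpy as np
def snap(n,tag):
    c=r.get_calibration(n); im,d=r.snapshot(n); cv2.imwrite(f"pics/{n}{tag}.png",im); np.save(f"pics/{n}{tag}.npy",d)
    np.savez(f"pics/{n}{tag}_c.npz",K=c["mtx"],T=c["cam_to_world"]); return im,d,np.array(c["mtx"]),np.array(c["cam_to_world"])
def ray(K,T,p):
    v=T[:3,:3]@np.array([(p[0]-K[0,2])/K[0,0],(p[1]-K[1,2])/K[1,1],1.]); return T[:3,3],v
def atz(K,T,p,z):
    o,v=ray(K,T,p); return o+v*(z-o[2])/v[2]
def cloud(K,T,d):
    v,u=np.mgrid[:d.shape[0],:d.shape[1]]
    P=np.stack([(u-K[0,2])/K[0,0]*d,(v-K[1,2])/K[1,1]*d,d],-1); return P@T[:3,:3].T+T[:3,3]
def load(n,tag):
    z=np.load(f"pics/{n}{tag}_c.npz"); return cv2.imread(f"pics/{n}{tag}.png"),np.load(f"pics/{n}{tag}.npy"),z["K"],z["T"]
E
python3 - <<'E'
from h import *
for n in ("side","top"):
    im,d,K,T=snap(n,"1")
    for t,z in (("dibber_mid",91),("gap",104),("cartridge_mid",100),("tray_in",5)):
        print(n,t,[(x["conf"],x["pixel"],atz(K,T,x["pixel"],z).round(0)) for x in r.landmark_of(t,n)][:4])
print(r.sense()["time"])
E
```

```text
side dibber_mid [(0.9, [284.9, 280.3], array([ 460., -275.,   91.]))]
side gap [(0.76, [304.7, 175.3], array([598.,   0., 104.]))]
side cartridge_mid [(0.93, [210.7, 220.5], array([352., -90., 100.])), (0.75, [255.9, 180.8], array([480.,  14., 100.])), (0.56, [202.0, 179.7], array([357.,  50., 100.]))]
side tray_in [(0.69, [240.9, 149.7], array([504., 274.,   5.]))]
top dibber_mid [(0.9, [365.2, 202.4], array([ 459., -275.,   91.])), (0.55, [254.0, 192.9], array([488.,  22.,  91.]))]
top gap [(0.61, [267.1, 153.4], array([593., -15., 104.]))]
top cartridge_mid [(0.78, [231.5, 244.2], array([352.,  82., 100.])), (0.68, [254.0, 193.4], array([486.,  22., 100.])), (0.63, [282.8, 241.7], array([357., -52., 100.]))]
top tray_in [(0.74, [162.4, 183.2], array([534., 283.,   5.]))]
0.65
```

View pics/side0.png

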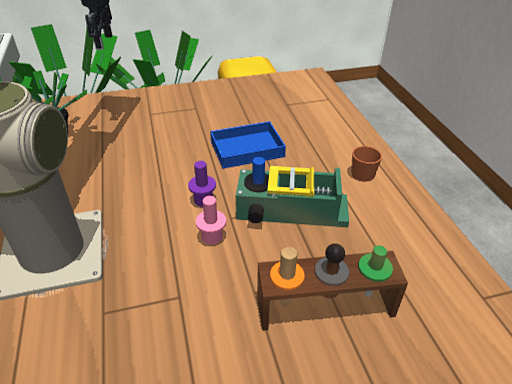

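```bash
ls pics
```

```text
side0.npy
side0.png
side1.npy
side1.png
side1_c.npz
top1.npy
top1.png
top1_c.npz
```

Run:
```python
import cv2
im=cv2.imread("pics/top1.png"); cv2.imwrite("pics/topcrop.png",cv2.resize(im[100:290,120:440],None,fx=2.5,fy=2.5,interpolation=cv2.INTER_CUBIC))
im=cv2.imread("pics/side1.png"); cv2.imwrite("pics/sidecrop.png",cv2.resize(im[110:260,180:420],None,fx=3.3,fy=3.3,interpolation=cv2.INTER_CUBIC))
```

```text
(no output)
```

View pics/topcrop.png

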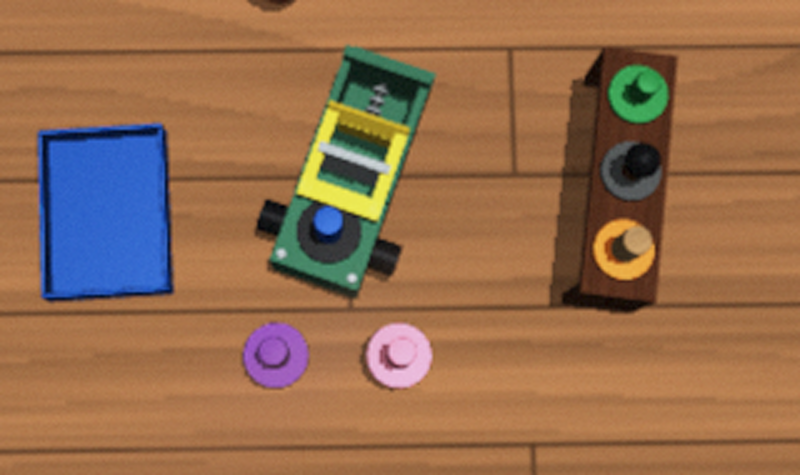

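View pics/sidecrop.png

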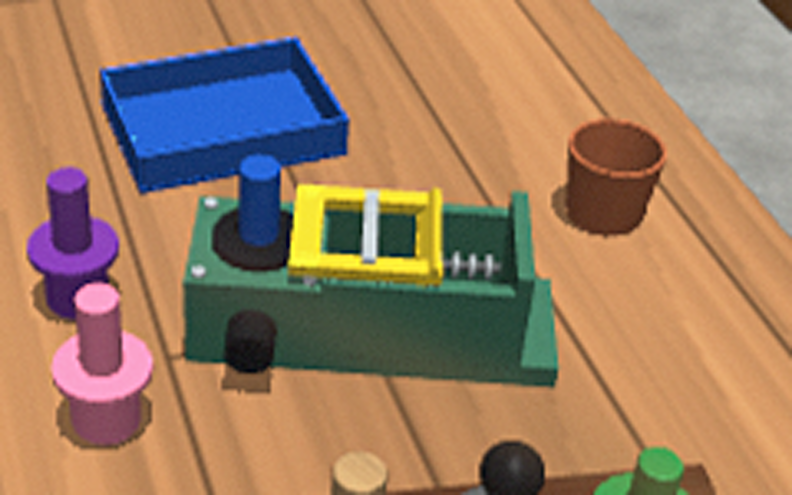

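Run:
```python
from h import *
for n in ("top","side"):
    im,d,K,T=load(n,"1"); P=cloud(K,T,d); hsv=cv2.cvtColor(im,cv2.COLOR_BGR2HSV)
    H,S,V=[hsv[...,i].astype(int) for i in range(3)]
    X,Y,Z=P[...,0],P[...,1],P[...,2]
    inb=(X>300)&(X<750)&(Y>-400)&(Y<400)&(d>0)
    print(n, "blue depth res", )
    st=inb&(abs(X-550)<180)&(abs(Y-5)<100)
    def rep(name,m):
        if m.sum()==0: print(name,0); return
        Q=P[m]; (c,sz,a)=cv2.minAreaRect(Q[:,:2].astype(np.float32)); print(name,m.sum(),"mean",Q.mean(0).round(1),"lo",np.percentile(Q,2,0).round(0),"hi",np.percentile(Q,98,0).round(0),"rect",np.round(c,1),np.round(sz,1),round(a,1))
    blue=(H>100)&(H<125)&(S>140)
    rep("handle",st&blue&(Z>100)); rep("handletop",st&blue&(Z>144))
    rep("yellow",st&(H>24)&(H<35)&(S>150)&(Z>60)); 
    rep("yel>108",st&(H>24)&(H<35)&(S>150)&(Z>108)); 
    rep("steel",st&(S<60)&(V>130)&(Z>90)); 
    rep("green",st&(H>50)&(H<90)&(S>60)&(Z>30)); 
    rep("tray",inb&blue&(Y>150)); rep("trayrim",inb&blue&(Y>150)&(Z>34)); rep("trayfloor",inb&blue&(Y>150)&(Z<12))
    rep("orange",inb&(H>12)&(H<22)&(S>200)&(V>180)&(Y<-200)&(Z>108)&(Z<125))
    rep("wood top",inb&(Y<-230)&(Z>165)&(Z<190)&(abs(X-465)<45))
    print(V[150:160:3,250],)
```

```text
top blue depth res
handle 130 mean [488.6  28.9 144.6] lo [477.  16. 109.] hi [504.  42. 153.] rect [490.8  28.9] [26.5 28.1] 85.2
handletop 103 mean [491.1  28.5 149.6] lo [478.  16. 146.] hi [505.  42. 153.] rect [491.6  29. ] [25.6 27.3] 89.3
yellow 634 mean [561.2   5.2  98. ] lo [508. -52.  70.] hi [621.  55. 107.] rect [569.    1.9] [ 92.5 115.8] 69.4
yel>108 5 mean [613.9  -7.8 109.6] lo [603. -35. 108.] hi [621.  12. 112.] rect [612.4 -12.3] [50.8  2.6] 69.3
steel 108 mean [568.    1.5 103.6] lo [554. -35.  99.] hi [584.  37. 108.] rect [5.677e+02 5.000e-01] [77.6 11.5] 69.6
green 1213 mean [557.5   3.3  80.5] lo [438. -76.  38.] hi [682.  84. 107.] rect [564.9  14.9] [125.7 248.6] 69.7
tray 3422 mean [529.6 284.7  10.7] lo [434. 211.  -1.] hi [618. 349.  42.] rect [526.3 280.9] [191.1 142.6] 2.7
trayrim 448 mean [526.7 279.3  39.1] lo [431. 207.  34.] hi [622. 351.  45.] rect [526.5 280.2] [190.9 140.4] 2.8
trayfloor 2718 mean [528.6 283.9   4.8] lo [444. 223.  -1.] hi [614. 345.  11.] rect [529.3 283.4] [177.9 127.2] 3.0
orange 0
wood top 118 mean [ 461.5 -279.   176.6] lo 
[... 714 characters left out ...]
 -23.4  68.8] lo [434. -83.  33.] hi [675.  64. 104.] rect [553.8 -10.1] [126.3 246. ] 70.2
tray 2388 mean [525.6 283.9  16.8] lo [430. 208.   2.] hi [616. 353.  41.] rect [522.7 281.5] [189.4 148.2] 2.9
trayrim 352 mean [521.2 261.5  38.1] lo [428. 207.  34.] hi [618. 352.  42.] rect [522.7 279.7] [189.  144.4] 2.7
trayfloor 1186 mean [526.3 295.4   5.9] lo [443. 209.   2.] hi [613. 352.  11.] rect [523.1 281. ] [188.4 145.6] 3.0
orange 448 mean [ 458.3 -287.6  117.2] lo [ 432. -310.  115.] hi [ 489. -254.  120.] rect [ 459.4 -283.3] [56.7 61.9] 65.7
wood top 225 mean [ 459.6 -283.1  175.1] lo [ 447. -294.  166.] hi [ 473. -268.  179.] rect [ 460.4 -279.5] [29.7 28.4] 74.8
[215  96 110 109]
```

```bash
cat >> h.py <<'E'
from scipy.spatial.transform import Rotation as Ro
def go(p,yaw=69.7,rpy=None):
    "shift(m)+rotvec(rad) in tool axes from measured pose to p (mm), tool down with yaw"
    s=r.sense(); R0=Ro.from_euler("xyz",s["tcp_rot"],degrees=True); R1=Ro.from_euler("xyz",rpy or [180,0,yaw],degrees=True)
    d=R0.inv().apply(np.array(p)-s["tool_pos"])/1000; w=(R0.inv()*R1).as_rotvec()
    print("t",round(s["time"],2),"tcp",s["tool_pos"].round(1),s["tcp_rot"].round(1),"f",s["ft_force"].round(1),"gap",round(s["finger_gap"],1)); print("row",d.round(4).tolist()+w.round(4).tolist())
E
python3 - <<'E'
from h import *
c=r.get_calibration("wrist"); s=r.sense()
T=np.array(c["cam_to_world"]); R0=Ro.from_euler("xyz",s["tcp_rot"],degrees=True)
print(c["mtx"]); print("cam in tool",R0.inv().apply(T[:3,3]-s["tool_pos"]).round(1)); print((R0.inv().as_matrix()@T[:3,:3]).round(3))
ex=np.array([.938,-.347])
go([575-0,-3,380])
E
```

```text
[[264.96997742   0.         250.05791561]
 [  0.         264.96997742 192.24239863]
 [  0.           0.           1.        ]]
cam in tool [  73.9    0.8 -143.2]
[[-0.001 -0.957 -0.289]
 [ 1.    -0.001  0.   ]
 [-0.001 -0.289  0.957]]
t 0.65 tcp [167.4 576.2 231.3] [180.    0.  163.8] f [0.1 0.  0.1] gap 85.5
row [-0.553, -0.4425, -0.1487, 0.0, -0.0, 1.6423]
```

```bash
python3 -m crank '[[[-0.04,-0.03,-0.03,0,0,0.18],[-0.09,-0.07,-0.06,0,0,0.36],[-0.14,-0.11,-0.06,0,0,0.54],[-0.19,-0.15,-0.06,0,0,0.72],[-0.24,-0.19,-0.06,0,0,0.9],[-0.29,-0.23,-0.06,0,0,1.08],[-0.34,-0.27,-0.05,0,0,1.26],[-0.4,-0.32,-0.04,0,0,1.44],[-0.45,-0.36,-0.03,0,0,1.642],[-0.5,-0.4,-0.02,0,0,1.642]]]' 0.4 30
python3 - <<'E'
from h import *
go([565,3,240])
E
```

```text
time: 1.9
tool_pos: [516.2, 80.3, 257.0]
tcp_rot: [179.9, -0.0, 69.5]
ft_force: [0.6, 1.5, 0.0]
finger_gap: 51.6
t 1.9 tcp [516.2  80.3 257. ] [179.9  -0.   69.5] f [0.6 1.5 0. ] gap 51.6
row [-0.0554, 0.0728, 0.017, 0.001, -0.0007, -0.003]
```

```bash
python3 -m crank '[[[-0.03,0.04,0.01,0,0,0],[-0.055,0.073,0.017,0.001,0,-0.003],[-0.055,0.073,0.017,0.001,0,-0.003],[-0.055,0.073,0.017,0.001,0,-0.003]]]'
python3 - <<'E'
from h import *
s=r.sense()
im,d,K,T=snap("wrist","2"); print(s["tool_pos"],s["tcp_rot"])
for t,z in (("gap",104),("cartridge_mid",92),("dibber_mid",99)):
    print(t,[(x["conf"],x["pixel"],atz(K,T,x["pixel"],z).round(0)) for x in r.landmark_of(t,"wrist")][:4])
cv2.imwrite("pics/w2b.png",cv2.resize(im,(800,600),interpolation=cv2.INTER_CUBIC))
E
```

```text
time: 2.4
tool_pos: [565.2, 3.5, 240.0]
tcp_rot: [-180.0, -0.1, 69.7]
ft_force: [0.0, 0.2, -0.1]
finger_gap: 51.1
[565.15985948   3.50546313 240.02989979] [-1.79970249e+02 -5.65385451e-02  6.96712642e+01]
gap [(0.93, [280.4, 183.9], array([596.,  -8., 104.]))]
cartridge_mid [(0.68, [74.3, 167.4], array([386.,  87.,  92.])), (0.63, [183.3, 179.6], array([495.,  32.,  92.])), (0.6, [121.6, 256.3], array([383., -31.,  92.]))]
dibber_mid []
```

View pics/w2b.png

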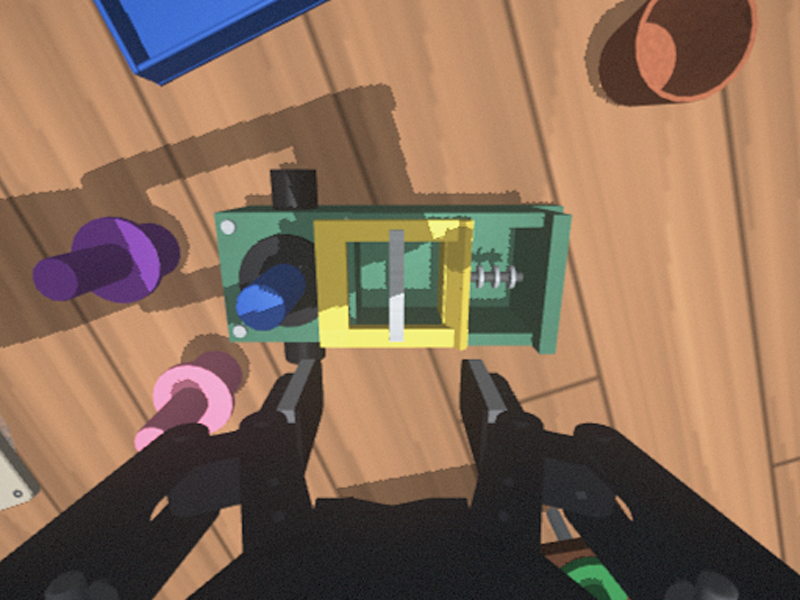

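Run:
```python
from h import *
im,d,K,T=load("wrist","2")
P=cloud(K,T,d); hsv=cv2.cvtColor(im,cv2.COLOR_BGR2HSV); H,S,V=[hsv[...,i].astype(int) for i in range(3)]
g=im.astype(int)
m=np.zeros(d.shape,bool); m[140:225,240:265]=True; m&=(S<60)&(V>110)
ys,xs=np.nonzero(m); c=cv2.minAreaRect(np.stack([xs,ys],1).astype(np.float32)); print("post px",c,m.sum(),"Z",np.median(P[m][:,2]))
b=cv2.boxPoints(c); b[:]+=0
W=np.array([atz(K,T,p,104) for p in b]); print(W.round(1))
# pixel rows: left/right edges
L=[];Rr=[]
for y in range(152,212,6):
    x=np.nonzero(m[y])[0]; 
    if len(x): L.append(atz(K,T,(x.min()-.5,y),104)[:2]); Rr.append(atz(K,T,(x.max()+.5,y),104)[:2])
L=np.array(L);Rr=np.array(Rr)
dr=np.polyfit(Rr[:,1],Rr[:,0],1); print("slope",dr,np.degrees(np.arctan(dr[0])))
y=m[150:215].any(1).nonzero()[0]+150; print("rows",y.min(),y.max())
a=np.radians(-20.3)
ex=np.array([np.cos(a),np.sin(a)]);ey=np.array([-ex[1],ex[0]])
print("L·ex",(L@ex).round(1),"R·ex",(Rr@ex).round(1))
print("post ey ends",(W[:,:2]@ey).round(1))
blue=(H>100)&(H<125)&(S>140); hm=blue&(P[...,2]>142)&(abs(P[...,0]-490)<40)&(abs(P[...,1]-28)<40)
Q=P[hm]; print("handle top",hm.sum(),Q.mean(0),cv2.minEnclosingCircle(Q[:,:2].astype(np.float32)))
# handle top ellipse centre by pixels
ys,xs=np.nonzero(hm); c=cv2.fitEllipse(cv2.findContours(hm.astype(np.uint8),0,1)[0][0]); print(c, atz(K,T,c[0],152))
yl=(H>22)&(H<36)&(S>130)&(P[...,2]>95)&(P[...,2]<115); Q=P[yl]; print("yellow ex range",np.percentile(Q[:,:2]@ex,[1,99]),np.percentile(Q[:,:2]@ey,[1,99]), cv2.minAreaRect(Q[:,:2].astype(np.float32)))
for nm,c in (("cart488",[489.5,28.5]),("gap596",[596,-8])): print(nm,np.array(c)@ex,np.array(c)@ey)
```

```text
post px ((253.0, 182.5), (71.0, 10.0), 90.0) 711 Z 104.49157431088912
[[576.6  41.8 104. ]
 [586.4  38.2 104. ]
 [559.2 -36.9 104. ]
 [548.6 -33.  104. ]]
slope [3.60904768e-01 5.73135634e+02] 19.844754921298364
rows 150 214
L·ex [526.7 526.7 526.7 526.7 526.7 526.6 526.6 526.6 526.6 526.6] R·ex [537.3 537.3 537.4 537.4 537.5 537.5 537.6 537.6 537.7 537.7]
post ey ends [239.3 239.3 159.4 159.4]
handle top 710 [492.98153542  31.25620215 150.59528357] ((496.5205078125, 30.87602424621582), 18.03099250793457)Traceback (most recent call last):
  File "<stdin>", line 24, in <module>
cv2.error: OpenCV(4.12.0) /io/opencv/modules/imgproc/src/shapedescr.cpp:361: error: (-201:Incorrect size of input array) There should be at least 5 points to fit the ellipse in function 'fitEllipseNoDirect'
```

Run:
```python
from h import *
go([461,-250,250],70)
```

```text
t 2.6 tcp [565.2   4.3 240.6] [ 1.80e+02 -1.00e-01  6.98e+01] f [ 0.4 -0.6  0.9] gap 51.2
row [-0.2746, -0.0099, -0.0097, 0.0007, -0.001, -0.0038]
```

```bash
python3 -m crank '[[[-0.05,0,-0.01,0,0,0],[-0.1,-0.005,-0.01,0,0,0],[-0.15,-0.01,-0.01,0,0,0],[-0.2,-0.01,-0.01,0,0,-0.003],[-0.25,-0.01,-0.01,0,0,-0.003],[-0.275,-0.01,-0.01,0,0,-0.003],[-0.275,-0.01,-0.01,0,0,-0.003],[-0.275,-0.01,-0.01,0,0,-0.003]]]'
python3 - <<'E'
from h import *
s=r.sense()
im,d,K,T=snap("wrist","3"); print(s["tool_pos"],s["tcp_rot"])
print([(x["conf"],x["pixel"],atz(K,T,x["pixel"],99).round(0)) for x in r.landmark_of("dibber_mid","wrist")][:4])
P=cloud(K,T,d); hsv=cv2.cvtColor(im,cv2.COLOR_BGR2HSV); H,S,V=[hsv[...,i].astype(int) for i in range(3)]
m=(P[...,2]>172)&(P[...,2]<186)&(abs(P[...,0]-461)<35)&(abs(P[...,1]+280)<35)&(d>0)
print(m.sum(),P[m].mean(0),np.percentile(P[m],[1,99],0).round(0))
o=(H>10)&(H<24)&(S>210)&(abs(P[...,2]-118)<5); print(o.sum(),cv2.minEnclosingCircle(P[o][:,:2].astype(np.float32)) if o.sum() else 0)
cv2.imwrite("pics/w3b.png",cv2.resize(im,(800,600),interpolation=cv2.INTER_CUBIC))
E
```

```text
time: 3.6
tool_pos: [461.2, -249.3, 250.5]
tcp_rot: [179.9, -0.1, 70.0]
ft_force: [-0.3, -0.9, 0.3]
finger_gap: 51.0
[ 461.16708346 -249.31884681  250.52335548] [ 1.79932070e+02 -8.20395044e-02  6.99998009e+01]
[(0.73, [259.1, 203.4], array([ 461., -279.,   99.]))]
820 [ 464.07177751 -277.27553757  178.0920921 ] [[ 450. -292.  173.]
 [ 478. -265.  180.]]
0 0
```

View pics/w3b.png

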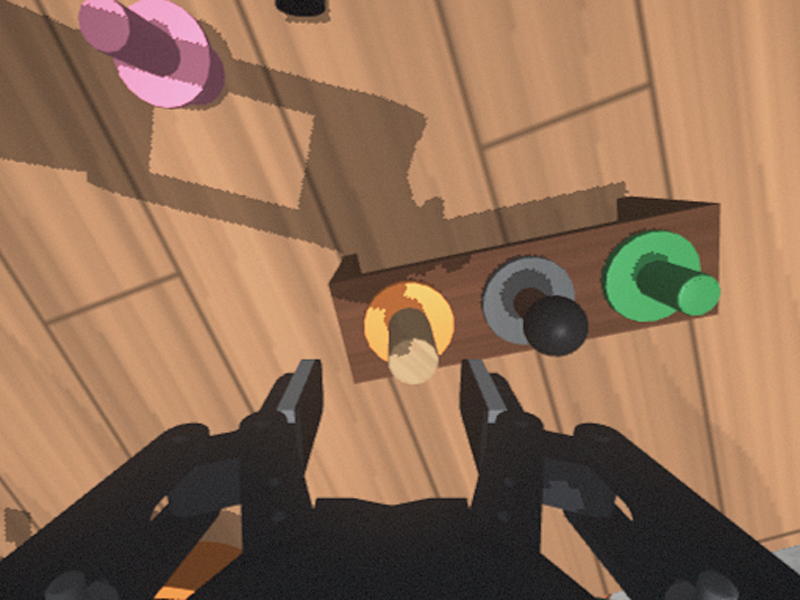

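Run:
```python
from h import *
go([462.5,-278.5,200],70)
go([462.5,-278.5,129],70)
```

```text
t 3.7 tcp [ 461.3 -249.1  250.4] [ 1.799e+02 -1.000e-01  7.010e+01] f [-0.4 -0.9 -0.2] gap 50.9
row [-0.0273, 0.0111, 0.0504, 0.001, -0.0013, 0.0009]
t 3.7 tcp [ 461.3 -249.1  250.4] [ 1.799e+02 -1.000e-01  7.010e+01] f [-0.4 -0.9 -0.2] gap 50.9
row [-0.0274, 0.0111, 0.1214, 0.001, -0.0013, 0.0009]
```

```bash
python3 -m crank '[[[-0.027,0.011,0.02,0.001,-0.001,0.001],[-0.027,0.011,0.04,0.001,-0.001,0.001],[-0.027,0.011,0.05,0.001,-0.001,0.001],[-0.027,0.011,0.08,0.001,-0.001,0.001],[-0.027,0.011,0.11,0.001,-0.001,0.001],[-0.027,0.011,0.121,0.001,-0.001,0.001],[-0.027,0.011,0.121,0.001,-0.001,0.001]]]'
python3 -m crank '[[[0,0,0,0,0,0],[0,0,0,0,0,0],[0,0,0,0,0,0],[0,0,0,0,0,0]]]' 1 40
python3 - <<'E'
from h import *
im,d,K,T=snap("wrist","4"); go([462.5,-278.5,129],70)
cv2.imwrite("pics/w4b.png",cv2.resize(im,(800,600),interpolation=cv2.INTER_CUBIC))
E
```

```text
time: 4.58
tool_pos: [462.4, -277.3, 129.1]
tcp_rot: [-179.9, -0.0, 70.0]
ft_force: [0.2, 0.4, 0.2]
finger_gap: 51.3
time: 5.08
tool_pos: [463.4, -277.8, 130.8]
tcp_rot: [179.9, -0.0, 70.0]
ft_force: [0.6, 1.1, 6.2]
finger_gap: 29.2
t 5.12 tcp [ 463.4 -277.8  130.8] [179.9  -0.   70. ] f [0.2 1.4 6.5] gap 29.2
row [-0.001, -0.0006, 0.0018, 0.0015, -0.0004, 0.0005]
```

View pics/w4b.png

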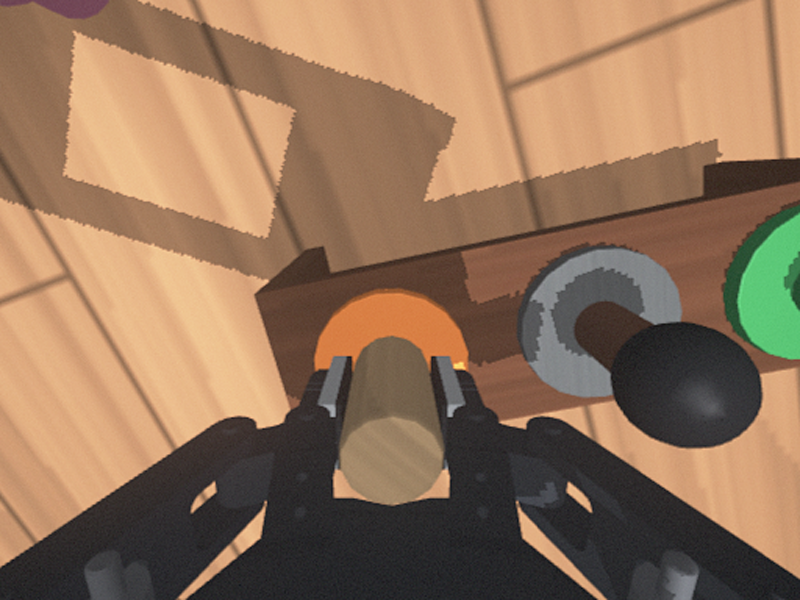

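```bash
python3 -m crank '[[[0,0,-0.01,0,0,0],[0,0,-0.03,0,0,0],[0,0,-0.06,0,0,0],[0,0,-0.09,0,0,0],[0,0,-0.12,0,0,0],[0,0,-0.14,0,0,0],[0,0,-0.14,0,0,0]]]' 1 60
python3 - <<'E'
from h import *
im,d,K,T=snap("wrist","5"); go([597,-9,270],70)
print([(x["conf"],x["pixel"]) for x in r.landmark_of("dibber_mid","wrist")][:4])
cv2.imwrite("pics/w5b.png",cv2.resize(im,(800,600),interpolation=cv2.INTER_CUBIC))
E
```

```text
time: 6.0
tool_pos: [463.9, -278.4, 272.7]
tcp_rot: [179.7, 0.0, 70.0]
ft_force: [0.6, 0.4, -1.7]
finger_gap: 28.9
t 6.05 tcp [ 463.3 -277.9  270.9] [179.9  -0.   70. ] f [-0.7 -0.5 -2.4] gap 29.1
row [0.2984, 0.0338, 0.0011, 0.0022, -0.0002, 0.0005]
[(0.62, [248.7, 223.7])]
```

View pics/w5b.png

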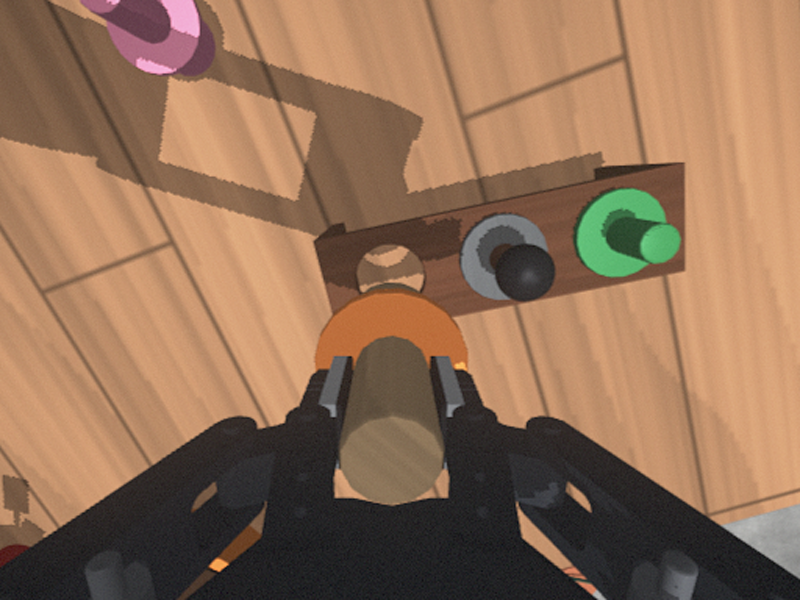

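```bash
python3 -m crank '[[[0.03,0.003,0,0.002,0,0],[0.08,0.01,0,0.002,0,0],[0.13,0.015,0,0.002,0,0],[0.18,0.02,0,0.002,0,0],[0.23,0.027,0,0.002,0,0],[0.28,0.034,0,0.002,0,0],[0.299,0.036,0,0.002,0,0],[0.299,0.036,0,0.002,0,0],[0.299,0.036,0,0.002,0,0]]]'
python3 - <<'E'
from h import *
go([599.2,-10.3,230],70)
for n in ("top","side","wrist"):
    im,d,K,T=snap(n,"6"); print(n)
    for t,z in (("gap",104),("dibber_mid",r.sense()["tool_pos"][2]-31.8)):
        print(t,[(x["conf"],x["pixel"],atz(K,T,x["pixel"],z).round(1)) for x in r.landmark_of(t,n)][:3])
    if n!="wrist":
        P=cloud(K,T,d);hsv=cv2.cvtColor(im,cv2.COLOR_BGR2HSV); H,S,V=[hsv[...,i].astype(int) for i in range(3)]
        o=(H>10)&(H<24)&(S>200)&(V>120)&(P[...,2]>200)&(abs(P[...,0]-597)<60); print(o.sum(),P[o].mean(0) if o.sum() else 0)
a=cv2.imread("pics/top6.png")[100:230,200:340]; b=cv2.imread("pics/side6.png")[60:250,220:400]
cv2.imwrite("pics/t6b.png",cv2.resize(a,None,fx=4,fy=4,interpolation=2)); cv2.imwrite("pics/s6b.png",cv2.resize(b,None,fx=3,fy=3,interpolation=2))
cv2.imwrite("pics/w6b.png",cv2.resize(cv2.imread("pics/wrist6.png"),(800,600),interpolation=2))
E
```

```text
time: 7.22
tool_pos: [598.2, -10.0, 269.2]
tcp_rot: [-179.8, 0.0, 70.0]
ft_force: [-0.5, 0.6, -1.4]
finger_gap: 28.6
t 7.22 tcp [598.2 -10.  269.2] [-179.8    0.    70. ] f [-0.5  0.6 -1.4] gap 28.6
row [0.0001, 0.0011, 0.0392, -0.0029, 0.0003, -0.0003]
top
gap [(0.81, [263.4, 154.3], array([590.8,  -4.8, 104. ]))]
dibber_mid [(0.66, [267.2, 138.5], array([596.2, -12.1, 237.7]))]
104 [584.59268793 -16.18782815 256.5811767 ]
side
gap [(0.9, [307.5, 178.2], array([600.6, -11.7, 104. ]))]
dibber_mid [(0.97, [308.3, 130.0], array([592.5,  -6.6, 238.3]))]
266 [590.09001907 -25.5937999  255.7324235 ]
wrist
gap [(0.79, [246.8, 175.6], array([595.2,  -6.1, 104. ]))]
dibber_mid [(0.78, [249.1, 225.1], array([596.5, -12. , 238.4]))]
```

View pics/w6b.png

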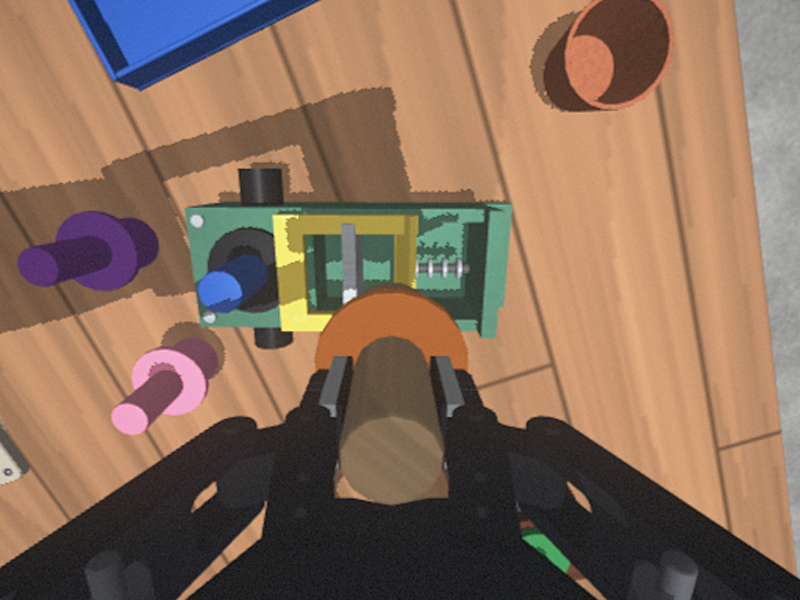

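View pics/s6b.png

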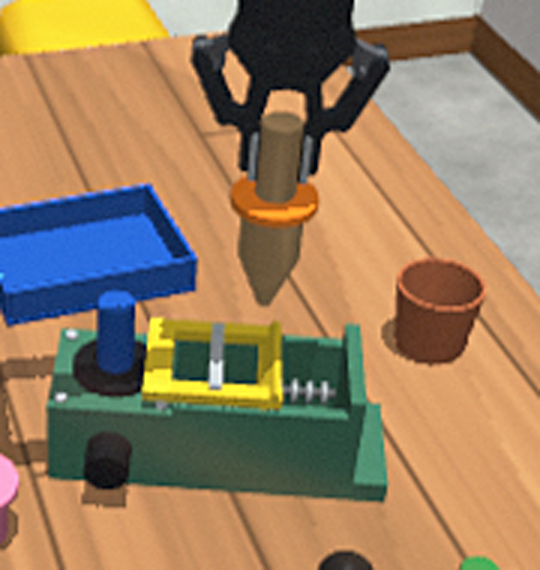

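View pics/t6b.png

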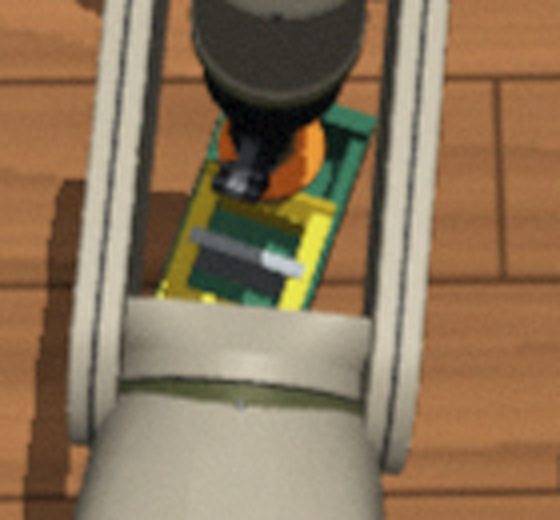

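Run:
```python
from h import *
ex=np.array([.9397,-.342]);ey=np.array([.342,.9397])
for tag,x0,x1 in (("2",240,265),("6",212,234)):
    im,d,K,T=load("wrist",tag)
    hsv=cv2.cvtColor(im,cv2.COLOR_BGR2HSV); H,S,V=[hsv[...,i].astype(int) for i in range(3)]
    m=np.zeros(d.shape,bool); m[138:225,x0:x1]=True; m&=(S<70)&(V>110)
    P=cloud(K,T,d); m&=(abs(P[...,2]-104)<8)
    ys,xs=np.nonzero(m); print(tag,m.sum(),"rows",ys.min(),ys.max(),"cols",xs.min(),xs.max(),"z",np.median(P[m][:,2]))
    for y in (155,165,175,185):
        x=np.nonzero(m[y])[0]; 
        if len(x): print(y,x.min(),x.max(),[ (atz(K,T,(q,y),104)[:2]@ex).round(1) for q in (x.min()-.5,x.max()+.5)])
    print("post far end ey",atz(K,T,(x0+12,ys.min()-.5),104)[:2]@ey,"near",atz(K,T,(x0+12,ys.max()+.5),104)[:2]@ey)
    yl=(H>22)&(H<36)&(S>110)&(abs(P[...,2]-103)<6)&(abs(P[...,0]-560)<100)
    Q=P[yl][:,:2]; print("yellow ey",np.percentile(Q@ey,[.5,99.5]),"ex",np.percentile(Q@ex,[.5,99.5]))
s=r.sense(); t=s["tool_pos"][:2]; print("tcp ex,ey",t@ex,t@ey, "cart",np.array([491,29.])@ex,np.array([491,29])@ey)
```

```text
2 651 rows 147 218 cols 249 258 z 104.60805171349392
155 250 258 [np.float64(529.0), np.float64(538.5)]
165 250 258 [np.float64(528.9), np.float64(538.5)]
175 250 258 [np.float64(528.8), np.float64(538.5)]
185 250 258 [np.float64(528.8), np.float64(538.6)]
post far end ey 236.9944579123006 near 155.99308507890836
yellow ey [151.1363885 242.3520001] ex [477.758965   583.69530232]
6 409 rows 143 194 cols 218 228 z 104.5340281114519
155 219 227 [np.float64(528.4), np.float64(538.9)]
165 219 227 [np.float64(528.0), np.float64(538.6)]
175 220 227 [np.float64(528.8), np.float64(538.3)]
185 220 228 [np.float64(528.3), np.float64(539.2)]
post far end ey 237.01556008684608 near 174.22026705986485
yellow ey [151.50244051 241.92155815] ex [477.66178497 584.02413664]
tcp ex,ey 565.8640564455441 196.11333738256303 cart 451.4747 195.1733
```

```bash
python3 -m crank '[[[0.001,0,0.02,-0.002,0,0],[0.001,0,0.04,-0.002,0,0],[0.001,0,0.05,-0.002,0,0],[0.001,0,0.06,-0.002,0,0],[0.001,0,0.07,-0.002,0,0],[0.001,0,0.08,-0.002,0,0],[0.001,0,0.085,-0.002,0,0]]]'
python3 - <<'E'
from h import *
go([599,-9.3,131],70)
im,d,K,T=snap("side","7"); snap("top","7"); snap("wrist","7")
cv2.imwrite("pics/s7b.png",cv2.resize(im[60:250,220:400],None,fx=3,fy=3,interpolation=2))
cv2.imwrite("pics/w7b.png",cv2.resize(cv2.imread("pics/wrist7.png"),(800,600),interpolation=2))
E
```

```text
time: 8.55
tool_pos: [598.9, -8.0, 185.2]
tcp_rot: [180.0, -0.1, 70.0]
ft_force: [-2.2, 0.8, 3.1]
finger_gap: 28.8
t 8.55 tcp [598.9  -8.  185.2] [ 1.8e+02 -1.0e-01  7.0e+01] f [-2.2  0.8  3.1] gap 28.8
row [-0.0013, 0.0005, 0.0542, 0.0003, -0.001, 0.0002]
```

View pics/s7b.png

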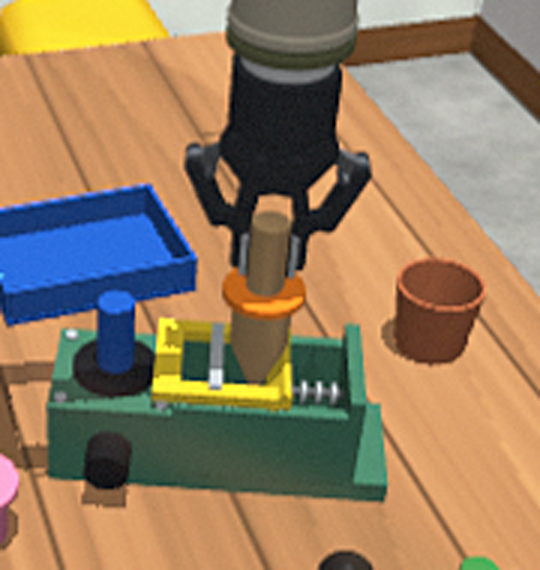

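View pics/w7b.png

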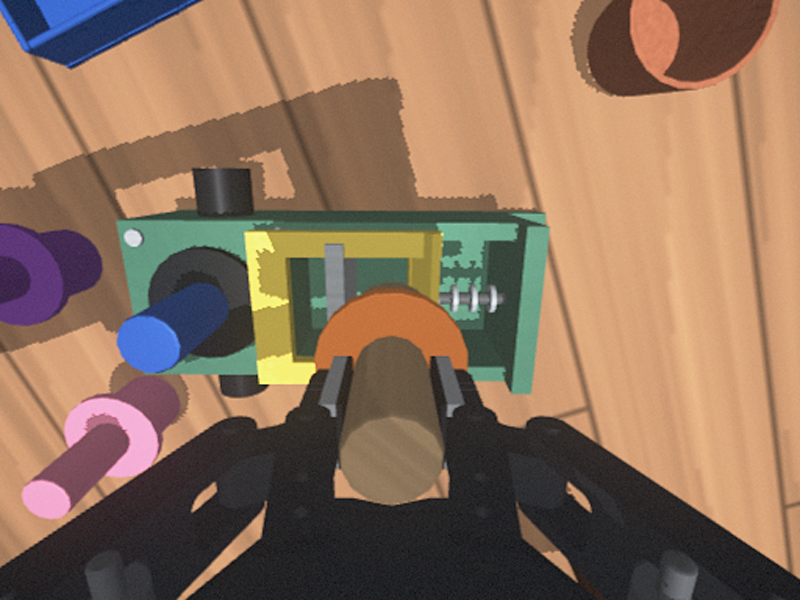

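```bash
python3 -m crank '[[[0,0,0.008,0,0,0],[0,0,0.016,0,0,0],[0,0,0.024,0,0,0],[0,0,0.03,0,0,0],[0,0,0.036,0,0,0],[0,0,0.042,0,0,0]]]'
python3 - <<'E'
from h import *
go([599,-9.3,131],70)
im,d,K,T=snap("side","8")
cv2.imwrite("pics/s8b.png",cv2.resize(im[60:250,220:400],None,fx=3,fy=3,interpolation=2))
E
```

```text
time: 9.45
tool_pos: [598.1, -7.9, 141.6]
tcp_rot: [-179.9, -0.0, 70.0]
ft_force: [-3.7, 1.5, 1.6]
finger_gap: 28.9
t 9.45 tcp [598.1  -7.9 141.6] [-179.9   -0.    70. ] f [-3.7  1.5  1.6] gap 28.9
row [-0.001, 0.0014, 0.0106, -0.0021, -0.0003, 0.0001]
```

View pics/s8b.png

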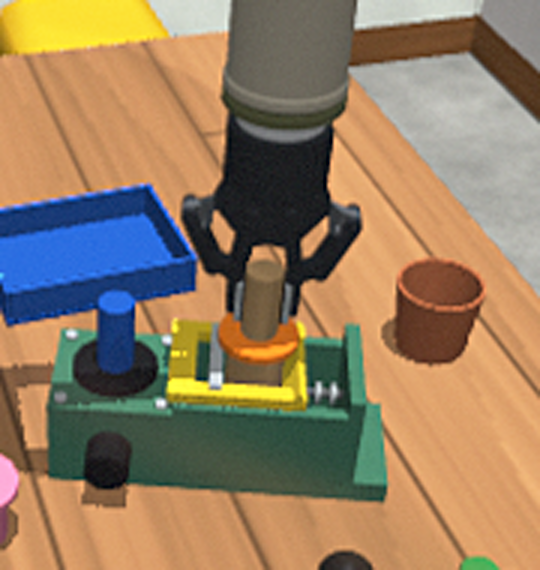

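```bash
python3 -m crank '[[[0,0,0.004,0,0,0],[0,0,0.007,0,0,0],[0,0,0.009,0,0,0],[0,0,0.009,0,0,0]]]'
python3 -m crank '[[[0,0,0.001,0,0,0],[0,0,0.002,0,0,0],[0,0,0.002,0,0,0]]]'
```

```text
time: 10.0
tool_pos: [597.4, -7.8, 131.4]
tcp_rot: [-179.8, -0.0, 70.0]
ft_force: [-4.7, 1.0, -1.4]
finger_gap: 28.7
time: 10.38
tool_pos: [597.8, -7.8, 130.8]
tcp_rot: [-179.9, -0.0, 70.0]
ft_force: [-6.1, 1.2, 8.2]
finger_gap: 29.0
```

```bash
python3 -m crank '[[[0,0,0.001,0,0,0],[0,0,0.001,0,0,0]]]'
python3 -m crank '[[[0,0,0,0,0,0],[0,0,0,0,0,0],[0,0,0,0,0,0]]]' 0.4
python3 - <<'E'
from h import *
go([598,-8,131],70)
im,d,K,T=snap("side","9"); snap("wrist","9")
cv2.imwrite("pics/s9b.png",cv2.resize(im[60:250,220:400],None,fx=3,fy=3,interpolation=2))
cv2.imwrite("pics/w9b.png",cv2.resize(cv2.imread("pics/wrist9.png"),(800,600),interpolation=2))
E
```

```text
time: 10.62
tool_pos: [597.8, -7.8, 130.8]
tcp_rot: [-179.9, -0.0, 70.0]
ft_force: [-6.3, 1.2, 6.7]
finger_gap: 28.9
time: 11.0
tool_pos: [598.3, -7.9, 131.1]
tcp_rot: [-179.9, -0.0, 70.0]
ft_force: [0.9, 0.1, -0.6]
finger_gap: 51.2
t 11.0 tcp [598.3  -7.9 131.1] [-179.9   -0.    70. ] f [ 0.9  0.1 -0.6] gap 51.2
row [-0.0002, -0.0002, 0.0001, -0.0014, -0.0005, 0.0001]
```

View pics/s9b.png

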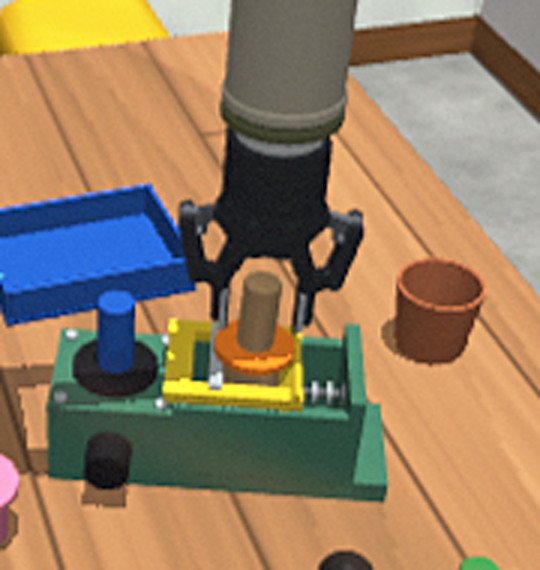

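View pics/w9b.png

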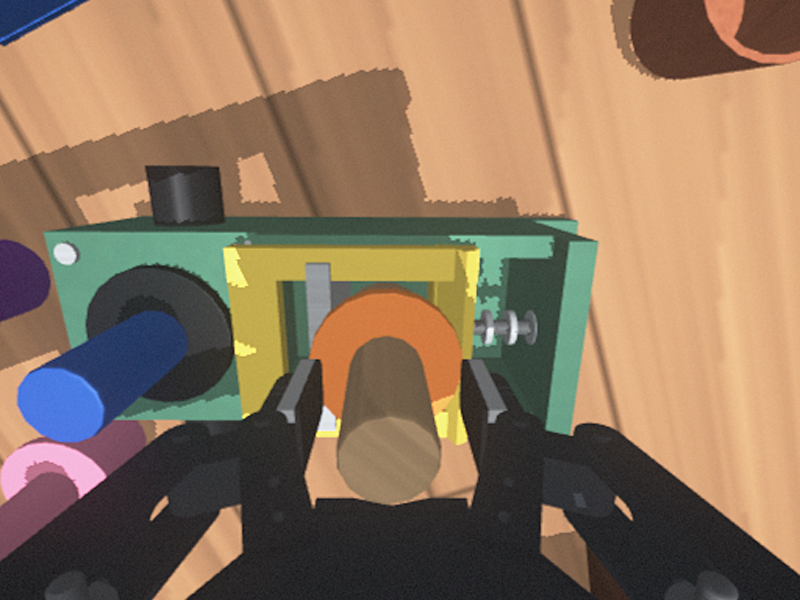

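```bash
python3 -m crank '[[[0,0,-0.02,0,0,0],[0,0,-0.06,0,0,0],[0,0,-0.1,0,0,0],[0,-0.04,-0.11,0,0,0],[0,-0.08,-0.11,0,0,0],[-0.001,-0.11,-0.11,0,0,0],[-0.001,-0.113,-0.11,0,0,0],[-0.001,-0.113,-0.11,0,0,0]]]'
python3 - <<'E'
from h import *
ex=np.array([.9397,-.342]);ey=np.array([.342,.9397])
go([491,29,115],70)
im,d,K,T=snap("wrist","10"); P=cloud(K,T,d); hsv=cv2.cvtColor(im,cv2.COLOR_BGR2HSV); H,S,V=[hsv[...,i].astype(int) for i in range(3)]
m=(H>100)&(H<125)&(S>130)&(P[...,2]>145)&(P[...,2]<160)&(abs(P[...,0]-491)<40)&(abs(P[...,1]-29)<40)
Q=P[m]; print(m.sum(),Q.mean(0),"ex",np.percentile(Q[:,:2]@ex,[1,50,99]),"ey",np.percentile(Q[:,:2]@ey,[1,50,99]), "tcp",r.sense()["tool_pos"][:2]@ex,r.sense()["tool_pos"][:2]@ey)
cv2.imwrite("pics/w10b.png",cv2.resize(im,(800,600),interpolation=2))
E
```

```text
time: 12.1
tool_pos: [492.4, 29.6, 242.4]
tcp_rot: [180.0, -0.1, 70.0]
ft_force: [0.1, -0.0, 0.9]
finger_gap: 51.3
t 12.1 tcp [492.4  29.6 242.4] [ 1.8e+02 -1.0e-01  7.0e+01] f [ 0.1 -0.   0.9] gap 51.3
row [-0.0012, -0.0011, 0.1274, 0.0002, -0.001, 0.0002]
715 [492.33819991  31.17079113 150.43380919] ex [438.95094655 452.01257053 464.99301032] ey [183.60651308 197.72794724 210.9687828 ] tcp 452.6937642800677 196.13788120596385
```

View pics/w10b.png

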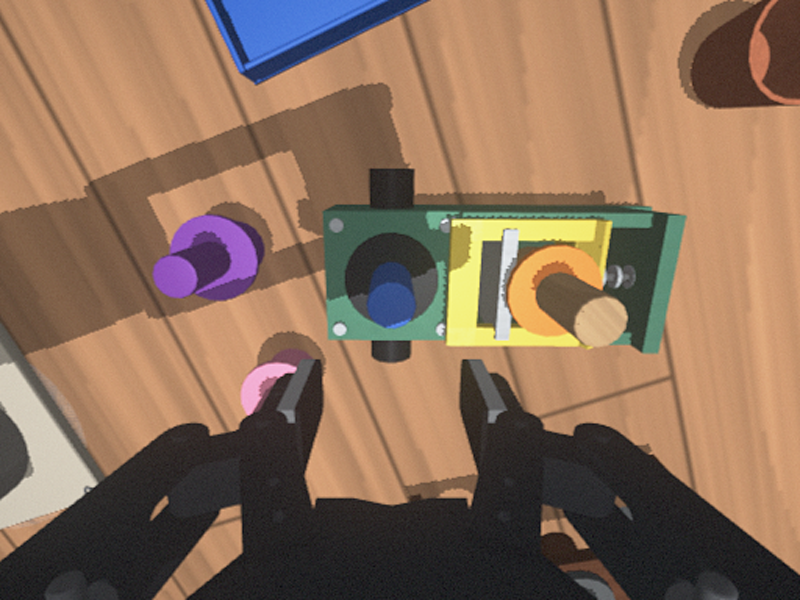

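```bash
python3 -m crank '[[[0.001,-0.001,0.03,0,-0.001,0],[0.001,-0.001,0.06,0,-0.001,0],[0.001,-0.001,0.09,0,-0.001,0],[0.001,-0.001,0.115,0,-0.001,0],[0.001,-0.001,0.127,0,-0.001,0],[0.001,-0.001,0.127,0,-0.001,0],[0.001,-0.001,0.127,0,-0.001,0]]]'
python3 -m crank '[[[0,0,0,0,0,0],[0,0,0,0,0,0],[0,0,0,0,0,0],[0,0,0,0,0,0]]]' 1 50
```

```text
time: 13.02
tool_pos: [492.9, 30.8, 116.3]
tcp_rot: [179.9, -0.0, 70.0]
ft_force: [0.6, 0.1, 0.6]
finger_gap: 51.3
time: 13.52
tool_pos: [493.7, 30.8, 117.7]
tcp_rot: [179.8, -0.1, 70.0]
ft_force: [-2.2, 0.3, 6.4]
finger_gap: 28.9
```

```bash
python3 -m crank '[[[0,-0.001,-0.005,0,0,0],[0,-0.001,-0.015,0,0,0],[0,-0.001,-0.03,0,0,0],[0,-0.001,-0.05,0,0,0],[0,-0.001,-0.07,0,0,0],[0,-0.001,-0.09,0,0,0],[0,-0.001,-0.11,0,0,0],[0,-0.001,-0.12,0,0,0],[0,-0.001,-0.12,0,0,0]]]'
python3 - <<'E'
from h import *
go([526.5,280.5,200],70)
im,d,K,T=snap("side","11"); snap("wrist","11")
cv2.imwrite("pics/s11b.png",cv2.resize(im[40:250,180:400],None,fx=3,fy=2.8,interpolation=2))
cv2.imwrite("pics/w11b.png",cv2.resize(cv2.imread("pics/wrist11.png"),(800,600),interpolation=2))
E
```

```text
time: 14.65
tool_pos: [492.9, 31.2, 238.8]
tcp_rot: [179.7, -0.1, 70.0]
ft_force: [-0.2, -0.3, -2.8]
finger_gap: 28.8
t 14.65 tcp [492.9  31.2 238.8] [ 1.797e+02 -1.000e-01  7.000e+01] f [-0.2 -0.3 -2.8] gap 28.8
row [0.2457, -0.0539, 0.0389, 0.0052, -0.0016, -0.0]
```

View pics/s11b.png

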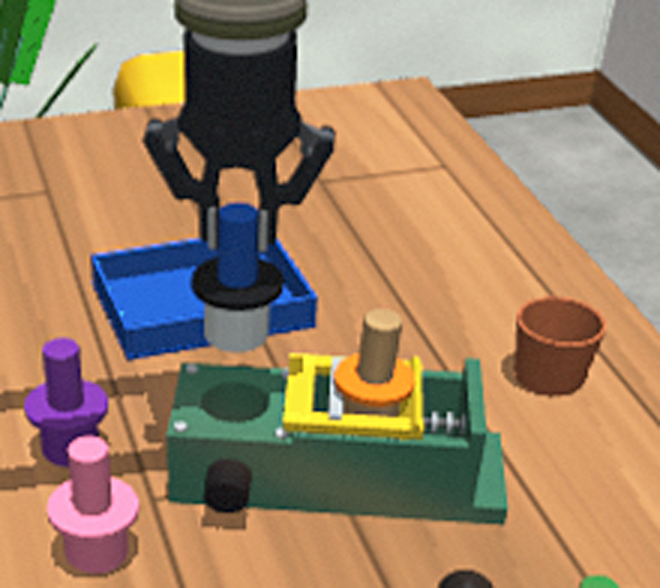

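View pics/w11b.png

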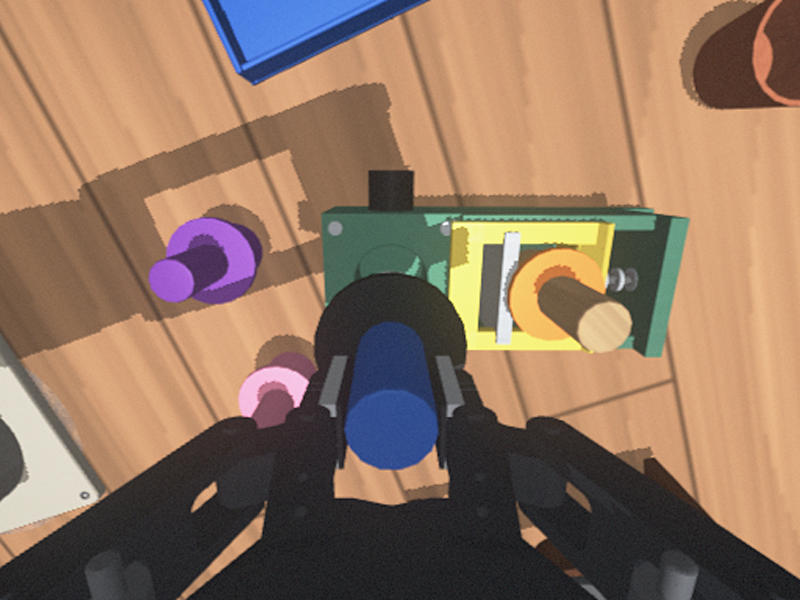

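```bash
python3 -m crank '[[[0.03,-0.006,0,0.003,0,0],[0.08,-0.017,0,0.003,0,0],[0.13,-0.028,0.01,0.005,0,0],[0.18,-0.04,0.02,0.005,-0.001,0],[0.22,-0.05,0.03,0.005,-0.001,0],[0.246,-0.054,0.04,0.005,-0.001,0],[0.246,-0.054,0.06,0.005,-0.001,0],[0.246,-0.054,0.08,0.005,-0.001,0],[0.246,-0.054,0.09,0.005,-0.001,0],[0.246,-0.054,0.09,0.005,-0.001,0]]]'
python3 - <<'E'
from h import *
go([526.5,280.5,93],70)
im,d,K,T=snap("side","12")
P=cloud(K,T,d)
cv2.imwrite("pics/s12b.png",cv2.resize(im[40:250,180:400],None,fx=3,fy=2.8,interpolation=2))
E
```

```text
time: 16.0
tool_pos: [524.9, 279.6, 145.6]
tcp_rot: [-179.7, 0.1, 69.9]
ft_force: [-1.6, 0.1, -2.6]
finger_gap: 28.8
t 16.0 tcp [524.9 279.6 145.6] [-1.797e+02  1.000e-01  6.990e+01] f [-1.6  0.1 -2.6] gap 28.8
row [0.0015, 0.0014, 0.0526, -0.0044, 0.0021, -0.0012]
```

View pics/s12b.png

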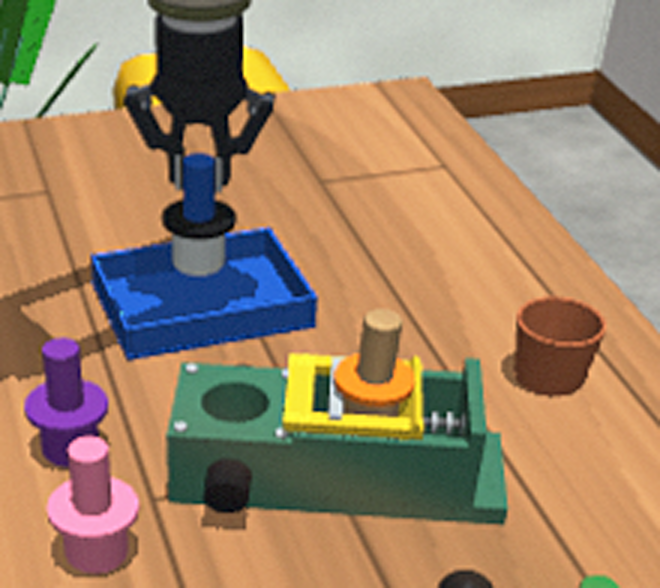

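Over the tray centre. Lower to near the floor, then in small steps to contact.

```bash
python3 -m crank '[[[0.001,0.001,0.01,-0.004,0.002,0],[0.001,0.001,0.02,-0.004,0.002,0],[0.001,0.001,0.03,-0.004,0.002,0],[0.001,0.001,0.04,-0.004,0.002,0],[0.001,0.001,0.046,-0.004,0.002,0],[0.001,0.001,0.049,-0.004,0.002,0],[0.001,0.001,0.049,-0.004,0.002,0]]]'
python3 -m crank '[[[0,0,0.001,0,0,0],[0,0,0.003,0,0,0],[0,0,0.004,0,0,0],[0,0,0.004,0,0,0]]]'
```

```text
time: 16.92
tool_pos: [526.8, 280.7, 97.8]
tcp_rot: [179.9, -0.1, 69.9]
ft_force: [-0.7, 0.0, -3.3]
finger_gap: 28.8
time: 17.42
tool_pos: [526.7, 280.6, 93.7]
tcp_rot: [180.0, -0.1, 69.9]
ft_force: [-0.5, 0.4, -2.9]
finger_gap: 28.9
```

```bash
python3 -m crank '[[[0,0,0.001,0,0,0],[0,0,0.002,0,0,0],[0,0,0.002,0,0,0]]]'
python3 -m crank '[[[0,0,0.001,0,0,0],[0,0,0.001,0,0,0]]]'
```

```text
time: 17.8
tool_pos: [527.0, 281.0, 92.8]
tcp_rot: [179.9, -0.1, 70.0]
ft_force: [-3.7, -0.3, 5.5]
finger_gap: 28.7
time: 18.05
tool_pos: [527.1, 281.1, 92.8]
tcp_rot: [179.9, -0.1, 70.0]
ft_force: [-3.8, -0.5, 6.1]
finger_gap: 28.5
```

```bash
python3 -m crank '[[[0,0,0,0,0,0],[0,0,0,0,0,0],[0,0,0,0,0,0],[0,0,0,0,0,0]]]' 0.4
python3 -m crank '[[[0,0,-0.02,0,0,0],[0,0,-0.06,0,0,0],[0,0,-0.1,0,0,0],[0,0,-0.14,0,0,0],[0,0,-0.17,0,0,0],[0,0,-0.17,0,0,0],[0,0,-0.17,0,0,0]]]'
python3 - <<'E'
from h import *
ex=np.array([.9397,-.342]);ey=np.array([.342,.9397])
for n in ("side","top","wrist"):
    im,d,K,T=snap(n,"13"); print(n)
    for t,z in (("dibber_mid",99),("gap",104),("cartridge_mid",65),("tray_in",5)):
        print(t,[(x["conf"],atz(K,T,x["pixel"],z).round(0)) for x in r.landmark_of(t,n)][:4])
    P=cloud(K,T,d); hsv=cv2.cvtColor(im,cv2.COLOR_BGR2HSV); H,S,V=[hsv[...,i].astype(int) for i in range(3)]
    m=(H>100)&(H<125)&(S>130)&(P[...,2]>60)&(P[...,2]<140)&(abs(P[...,0]-526)<50)&(abs(P[...,1]-280)<50); q=P[m]
    if len(q): print("handle",len(q),q.mean(0).round(1),"top z",np.percentile(q[:,2],97).round(1),"top c",q[q[:,2]>q[:,2].max()-8].mean(0).round(1))
    m=(abs(P[...,2]-178)<8)&(abs(P[...,0]-595)<40)&(abs(P[...,1]+9)<40); q=P[m]
    if len(q): print("dib top",len(q),q.mean(0).round(1))
im=cv2.imread("pics/side13.png"); cv2.imwrite("pics/s13b.png",cv2.resize(im[40:250,180:400],None,fx=3,fy=2.8,interpolation=2))
print(r.sense()["time"],r.sense()["ft_force"])
E
```

```text
time: 18.55
tool_pos: [527.1, 281.1, 92.7]
tcp_rot: [179.9, -0.1, 70.0]
ft_force: [0.6, -0.6, -1.2]
finger_gap: 51.4
time: 19.42
tool_pos: [526.6, 280.8, 262.7]
tcp_rot: [179.9, -0.1, 70.0]
ft_force: [-0.3, -0.7, -0.5]
finger_gap: 51.1
side
dibber_mid [(0.61, array([599.,  -2.,  99.]))]
gap [(0.61, array([593., -20., 104.]))]
cartridge_mid [(0.97, array([518., 289.,  65.])), (0.78, array([362., -52.,  65.])), (0.56, array([363.,  77.,  65.]))]
tray_in [(0.65, array([524., 277.,   5.]))]
handle 231 [521.3 271.4  96.1] top z 126.1 top c [522.3 273.3 124.3]
dib top 107 [592.6 -12.8 176.3]
top
dibber_mid [(0.56, array([601.,  -8.,  99.]))]
gap [(0.74, array([592., -14., 104.]))]
cartridge_mid [(0.88, array([354., -49.,  65.])), (0.58, array([525., 271.,  65.])), (0.56, array([362.,  76.,  65.]))]
tray_in [(0.74, array([526., 280.,   5.]))]
handle 7 [541.4 252.3  62.9] top z 65.1 top c [541.4 252.3  62.9]
dib top 108 [594.8 -10.3 176.9]
wrist
dibber_mid [(0.6, array([594., -10.,  99.]))]
gap []
cartridge_mid [(0.89, array([367.,  95.,  65.])), (0.65, array([530., 282.,  65.]))]
tray_in []
handle 782 [527.7 283.  114. ] top z 126.6 top c [526.4 281.4 125.4]
20.175 [-0.21355428 -1.06407078 -0.22128058]
```

View pics/s13b.png

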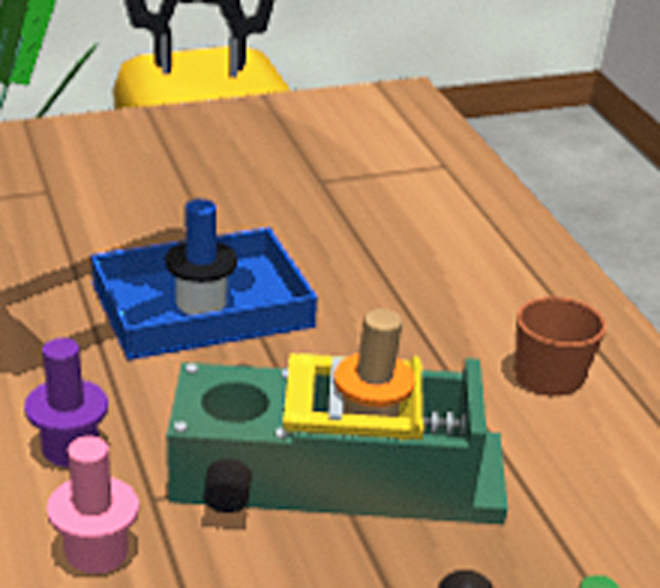

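```bash
python3 -c "
from bench import r
print(r.hand_in(), r.sense()['time'])"
```

```text
the job is handed in; nothing more can be done
the job is handed in; nothing more can be done
```

The job is done and handed in at about 20 s of the 58 s allowed; `hand_in` gives no verdict.

I pushed the orange-collared dibber point down to the floor of the gap and let go. It held the catch open. I then lifted the blue-handled cartridge straight out and lowered it onto the tray floor near the centre until it touched, and drew the gripper back above it.

**Last checks:**
- **Cartridge:** it stands upright, with its top at about 125.5 mm where 125 is expected. The wrist camera put it within about 2 mm of the tray centre.
- **Dibber:** it stands upright with its top at about 177 mm where 178 is expected, so its tip is on the floor. The top camera put it within 2 mm of the gap point.
- **Catch:** in the pictures it stays open and clear of the cartridge's flange. I did not measure its opening in mm.
- **Gripper:** it stands about 135 mm above the cartridge with no meaningful force on it.

**Disagreements:** the side camera put the cartridge handle about 6 to 8 mm from where the wrist camera did, and the networks' points scattered by up to 12 mm. Both are well inside the tray limits. The pink and purple look-alikes were not touched.

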